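# Stage the reagent jar and hold the heater's sprung lid at the index arm

### The arm

A 7-joint arm with a two-finger parallel gripper is mounted at the origin on the work surface. World frame = base frame: x ahead of the robot, y to its left, z up, the work surface at z = 0. Lengths are in m, angles in rad, forces in N, time in s.
With the tool pointing down it reaches from about 0.35 to 0.9 m from the base axis. Payload 8.1 kg.
Tool frame: the origin (TCP) lies on the centre line of the jaws, within the pads' length; the fingertips stand 19 mm ahead of it and the grasp point (between the pads) is the TCP (arm.tip_reach is the distance from the TCP to the fingertips, in m); z points along the fingers, y is the line along which they close (so a half turn about z gives the same grasp; the last joint's range is limited). The gripper opens to 92 mm and grips with 3 to 60 N. Pads are 19 mm wide; open, the fingers measure 130 mm over their backs; the gripper's body (75 mm by 190 mm) begins 47 mm behind the grasp point.
Start: joints at [-1.248, 0.434, 0.025, 1.573, -0.012, 1.134, -0.075], TCP at [0.258, 0.569, 0.246] pointing down, gripper open.
Joint ranges: [-2.62, 2.62], [-0.44, 2.09], [-1.27, 1.32], [0.08, 2.57], [-1.32, 4.46], [0.12, 2], [-2.74, 2.74]. Speed limits (rad/s): [2.22, 2.22, 3.01, 3.01, 3.14, 3.14, 3.14].

### API

Orientations are given as a rotation vector (axis times angle).
In Python, from cell import arm gives the robot as it stands.
- The arm moves only by the tool arm_command, never from a script. Its argument "targets" is a list that holds one entry, the list of rows, each a list of 6 numbers: the shift along the tool's x, y, z in m, then the turn, a rotation vector about the tool's x, y, z in rad. A call has 1 to 10 rows; each row shifts and turns the commanded pose from where the row before left it, along the tool's axes as they then stand; what a row does not reach is not made up. A row lasts 1/8 s, in which the tool goes at most 62.5 mm and 10.7 degrees, less where a joint would pass 70% of its speed; a pose out of reach is approached as far as the arm can. A call with a gripper value outside its range is refused whole. "jaw" is the finger opening in m, from 0 to 0.0918, set as the call begins (left out, the last holds). The fingers move at their own pace and stop on an object; "newtons" is the grip in N (left out, the last holds). Time passes only in rows, so rows that do not move let the fingers close. It gives the time, the measured TCP pose, the force, the opening and the grip force at its end, in the units of the state.
- arm.observe(): the state, without advancing time (a new reading comes with each control period).
- arm.get_image(name): name is "scene" or "top" or "wrist"; returns a dict with "pixels" (384x512x3 uint8, red, green, blue), "z_map" (384x512 float32, m along the optical axis (not along the pixel's ray), 0 where there is no reading), "fx", "fy", "cx", "cy" (pixels), "xyz" and "rotation" of the camera in the world; the wrist camera has in their place "T_tool_cam" (4x4, takes a point from camera to tool coordinates, whose origin is the TCP and whose axes are the flange's). Camera axes: x right, y down, z forward; pixel columns grow to the right and rows downward; lengths in m; the calibration is good to about 2 mm. A picture is of the moment at which its call begins: read the wrist's pose just before it.
- arm.sign_off(): hands the job in; it is judged then, once.
The state is a dict: "clock": time; "joints": joint angles; "dq": joint speeds; "joint_efforts": joint torques, N m; "position": TCP position; "ee_rot": TCP orientation; "force": force on the tool from outside, world axes, zero at the start; "ft_torque": the same for the moment, N m; "width": opening from 0.0 (shut) to 1.0 (fully open); "gripper_force": force on a finger pad.
Only numpy, scipy, OpenCV 4.12 (cv2) and the standard library are available. Lean on these libraries where they do the work, as an engineer would, in place of code of your own. Each camera call takes 0.05 s, during which the arm holds its last target. There are 200 camera calls.

### The job

Someone is about to pipette from the short white jar into the block heater. First stand the jar upright on top of the flat reagent stand without tipping it over, and let go of it; then lift the heater's sprung lid by its handle until the lid lies level with the index arm beside it (same angle), and finish while still holding it there with the gripper, steady, since the spring shuts the lid if it is let go. Do not shift the index arm, and leave the other things on the bench where they are.

Things in the scene. Friction and masses are not known exactly. Their poses are not given: they have to be found in the camera images.
- jar: The jar to move: short white plastic jar, straight-sided (52 mm diameter) up to 55 mm, then a shoulder and a white screw cap of 47 mm diameter from 69 mm to its top at 85 mm; about 160 g (varies). Loose, starts upright on the bench. Origin at the centre of its underside, z up. A taller white bottle and a tiny glass vial stand near it; they are not it.
- stand_top (a point): Centre of the flat top of the reagent stand: a square 120 x 120 mm aluminium plate on a grey foot, top 30 mm above the bench, fixed. x and y along the plate's edges, z up. The jar goes anywhere with its whole base on the plate.
- heater: Block heater, fixed to the bench: white case 190 mm deep (its x) by 170 mm wide (its y), closed lid's top 85 mm above the bench. Origin at the centre of its underside; -x is its front, where the handle is; +x is the hinge side; z up.
- lid (a joint): Angle of the lid, rad: 0 shut, grows as the front edge is lifted (up to 1.3). It turns about the heater's y axis through lid_hinge. A spring and the lid's weight close it: about 4 to 6 N at the handle, square to the handle's radius. It starts shut.
- lid_handle (a point): Middle of the lid's handle: a round steel bar 12 mm in diameter, 100 mm long, parallel to the heater's y axis, on two posts (10 mm thick, 46 mm either side of the middle). The bar's centre is 45 mm above the lid's upper face; free space under the bar between the posts. With the lid shut it lies 165 mm in front of (towards -x) and 51 mm above lid_hinge, and it turns with the lid. Its axes are the lid's.
- lid_hinge (a point): Point on the lid's hinge axis, mid-width, at the heater's rear edge, 79 mm above the bench. The lid is a 190 x 170 mm grey slab 12 mm thick whose mid-plane goes through this axis. Axes turn with the lid.
- index (a joint): Angle of the index arm, rad, measured like the lid's and about the same axis: the lid is at its mark when its angle equals this one. Between 0.4 and 0.75, held by friction; it must not be pushed.
- index_tip (a point): Free end of the index arm: a thin steel bar 190 mm long, 10 mm high, 5 mm thick with a small round disc of 18 mm diameter at its end, pivoted on the lid's hinge axis and standing beside the lid, 103 mm from its middle on the heater's -y side. This point is on the arm's centre line at the disc's centre, 190 mm from the pivot. Its axes are the arm's.
- tall_bottle: Bystander: white plastic bottle 56 mm in diameter, 160 mm tall, loose, 120 to 150 mm behind (+x of) the jar's start. Origin at the centre of its underside.
- vial: Bystander: glass vial 26 mm in diameter, 45 mm tall, loose, 105 to 130 mm on the robot's side (-x) of the jar's start. Origin under its centre.
- beaker: Bystander: clear plastic cup, 64 mm in diameter, 75 mm tall, loose, near the robot. Origin under its centre.
- tip_box: Bystander: orange box of pipette tips 80 x 115 x 61 mm, loose, near the robot. Origin under its centre.
- pen: Bystander: blue pen 120 mm long, 12 mm thick, loose, lying near the robot. Origin at its middle on the bench.
There are look-alikes about, which are no part of the job. What is shaped like the jar but pink or turquoise is not meant. What is shaped like the part that bears stand_top but turquoise is not meant.

How it is judged:
On the way:
1. the jar stands upright on the stand, let go of, with the lid still shut (x of jar in the frame of stand_top between -0.04 and 0.04 m and y of jar in the frame of stand_top between -0.04 and 0.04 m and z of jar in the frame of stand_top between -0.008 and 0.008 m and angle between jar's own z axis and vertical below 0.1 rad and linear speed of jar below 0.03 m/s and contact force between the fingers and jar below 0.1 N and value of joint lid below 0.1 rad), for 0.3 s.
At the end, for the whole second after the job is handed in: The jar stands upright (within 0.1 rad) and still on the stand's top, its centre within 40 mm of the plate's centre along each edge, not touched by the fingers; the lid is within 0.09 rad of the index arm's angle, still (under 0.08 rad/s), and carried by the fingers (over 1 N) (x of jar in the frame of stand_top between -0.04 and 0.04 m and y of jar in the frame of stand_top between -0.04 and 0.04 m and z of jar in the frame of stand_top between -0.008 and 0.008 m and angle between jar's own z axis and vertical below 0.1 rad and linear speed of jar below 0.03 m/s and contact force between each of the fingers, lid and jar below 0.1 N and angle between the x axis of lid_hinge and the x axis of index_tip, either way round below 0.09 rad and value of joint lid above 0.2 rad and velocity of joint lid between -0.08 and 0.08 rad/s and contact force between the fingers and lid above 1 N); the arm keeps its last pose, push and grip.
It fails at once if the jar is tipped over (angle between jar's own z axis and vertical above 0.7 rad).
It fails at once if the index arm is shifted (its tip by over 15 mm) (distance of index_tip from where it was at the start of the episode above 0.015 m).
It fails at once if a bystander is moved by over 40 mm (distance of any of tall_bottle, vial, beaker, tip_box, pen from where it was at the start of the episode above 0.04 m).
It also fails if it takes over 58 s, if anything falls off the work surface, if the arm or the gripper's body presses on something with over 40 N, if the wrist force passes 120 N, or if a joint passes its speed limit or range.

## Working session

There is one attempt and no reset: what is moved stays moved. The work goes in short steps, Python scripts to look and compute and a tool call to move; the robot and the scene stay as the last step left them, time stands still between calls to the robot, and variables do not carry over. Pictures are saved under pics/ and viewed, at most 10 in all, crops included, and the job is handed in when it is done.

Besides the shell and the picture viewer there is one more tool, called after ">>>" by a JSON object that holds its "fn" and its "kwargs". arm_command: Moves the arm, as the interface text tells. Its arguments: {"type":"object","properties":{"targets":{"type":"array","items":{"type":"array","items":{"type":"array","items":{"type":"number"}}}},"jaw":{"type":"number"},"newtons":{"type":"number"}},"required":["targets"]}

```bash
mkdir -p pics
cat > h.py <<'E'
import numpy as np, cv2
from cell import arm
def snap(n):
    d=arm.get_image(n); np.savez(f'pics/{n}.npz',**d); return d
def load(n): return dict(np.load(f'pics/{n}.npz',allow_pickle=True))
def P(d,u,v,z=None):
    z=d['z_map'][int(v),int(u)] if z is None else z
    c=np.array([(u-d['cx'])*z/d['fx'],(v-d['cy'])*z/d['fy'],z])
    return np.array(d['rotation'])@c+np.array(d['xyz'])
E
python3 - <<'E'
from h import *
for n in('top','scene'):
    d=snap(n); cv2.imwrite(f'pics/{n}.png',cv2.resize(d['pixels'][...,::-1],(800,600),interpolation=cv2.INTER_CUBIC))
    print(n,d['xyz'],d['rotation'],d['fx'],d['cx'])
print(arm.observe())
E
```

```text
top [ 0.41695507 -0.05082217  1.20947133] [-2.13684919  2.18757087 -0.09673897] 410.95856183733787 251.99955212818605
scene [1.30822869 0.43966793 0.76064842] [-1.23032003 -2.1539873   1.09611241] 473.1646279410708 261.54916860299005
{'clock': 0.1, 'joints': array([-1.24758295,  0.43515829,  0.02495601,  1.57400031, -0.0115926 ,
        1.13398292, -0.07509196]), 'dq': array([ 0.00015829, -0.00040796,  0.00027037, -0.00170102, -0.00051733,
        0.00016608, -0.00108762]), 'joint_efforts': array([ 2.85086360e-03, -6.69126105e+01,  9.87635292e-01, -3.15145040e+01,
       -6.06117980e-02,  3.76404205e-02,  4.51893413e-05]), 'position': array([0.25802655, 0.56878494, 0.24502236]), 'ee_rot': array([-6.63852903e-01, -3.07047641e+00,  2.18900886e-03]), 'force': array([-0.14987334, -0.08522112,  0.05340906]), 'ft_torque': array([-0.01181977,  0.06079067,  0.01057921]), 'gripper_force': 0.0, 'width': 0.9988410401173823}
```

View pics/top.png

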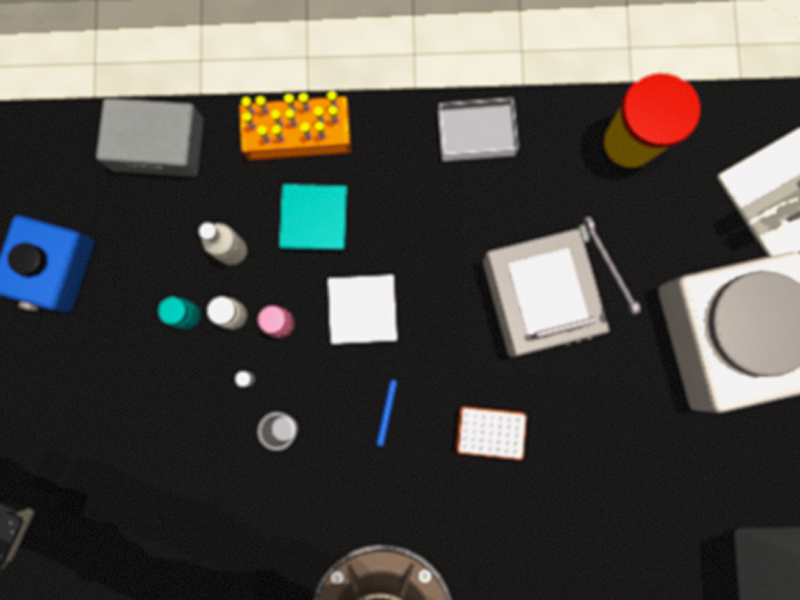

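View pics/scene.png

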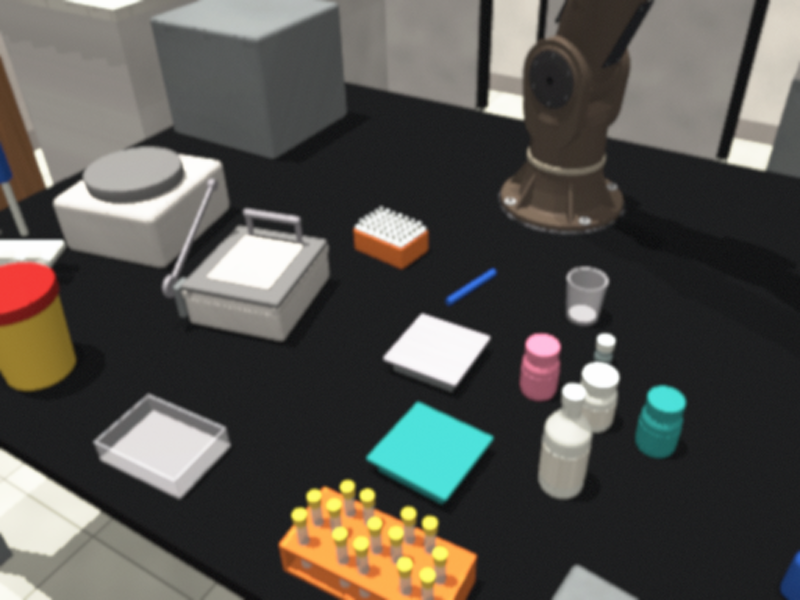

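White jar at top px (225,311) is flanked by look-alikes: turquoise (178,312) and pink (275,321). The tall bottle (222,243) and vial (245,379) are also nearby. The white stand is at (362,309), the turquoise one at (313,216). The heater is at (547,292), with its handle at about (565,328) and the index tip at (635,308). The white jar and the white/aluminium stand fit the description; next I confirm them in a crop and measure.

```bash
sed -i 's/return np.array(d\[.rotation.\])@c/return cv2.Rodrigues(np.array(d["rotation"],float))[0]@c/' h.py
cat >> h.py <<'E'
def cloud(d):
    z=d['z_map'].astype(float); v,u=np.mgrid[:z.shape[0],:z.shape[1]]
    c=np.stack([(u-d['cx'])*z/d['fx'],(v-d['cy'])*z/d['fy'],z],-1)
    w=c@cv2.Rodrigues(np.array(d["rotation"],float))[0].T+np.array(d['xyz']); w[z==0]=np.nan; return w
E
python3 - <<'E'
from h import *
d=load('top'); W=cloud(d); s=.64
def box(a,b,c,e): return W[int(b*s):int(e*s),int(a*s):int(c*s)].reshape(-1,3)
def top(name,B,lo,hi):
    p=B[(B[:,2]>lo)&(B[:,2]<hi)]; r=cv2.minAreaRect((p[:,:2]*1000).astype(np.float32))
    print(name,len(p),'median',p.mean(0).round(4),'rect',np.round(r[0],1),np.round(r[1],1),round(r[2],1))
top('jar',box(203,290,248,333),.078,.095)
top('pink',box(255,300,298,340),.078,.095)
top('turq',box(155,290,202,333),.078,.095)
top('bottle',box(190,215,250,270),.09,.18)
top('vial',box(230,365,260,392),.03,.06)
top('stand',box(320,265,405,350),.022,.04)
top('lid',box(480,225,612,358),.077,.095)
top('handle',box(480,225,612,358),.11,.15)
B=box(575,205,650,325); p=B[B[:,2]>.1]; print('index',len(p)); print(p[np.argsort(p[:,2])][::6].round(3))
top('beaker',box(250,405,305,455),.05,.1);top('tipbox',box(450,400,535,465),.05,.08)
im=d['pixels'][...,::-1]
a=cv2.resize(im[170:265,90:265],(800,434),interpolation=cv2.INTER_CUBIC); cv2.imwrite('pics/c1.png',a)
E
```

```text
jar 222 median [0.5577 0.2703 0.0839] rect [558.9 271.2] [46. 43.] 45.5
pink 223 median [0.5395 0.1805 0.0844] rect [538.8 181.2] [45.4 44.2] 89.7
turq 227 median [0.5598 0.3575 0.0841] rect [559.6 358.6] [44.7 46.6] 2.6
bottle 355 median [0.6785 0.2672 0.122 ] rect [681.4 270.1] [48.3 54.6] 55.5
vial 66 median [0.4365 0.2406 0.0437] rect [435.8 241.2] [23.5 22.6] 88.4
stand 1696 median [0.5606 0.0241 0.0294] rect [561.1  24.2] [120.1 120. ] 1.7
lid 4082 median [ 0.5815 -0.3071  0.085 ] rect [ 582.2 -317.6] [193.8 192.4] 13.0
handle 226 median [ 0.5315 -0.3366  0.1317] rect [ 553.3 -358.4] [ 67.7 198.3] 50.3
index 230
[[ 0.649 -0.395  0.1  ]
 [ 0.659 -0.395  0.105]
 [ 0.656 -0.393  0.108]
 [ 0.642 -0.398  0.11 ]
 [ 0.649 -0.394  0.114]
 [ 0.64  -0.398  0.117]
 [ 0.628 -0.401  0.121]
 [ 0.619 -0.402  0.125]
 [ 0.608 -0.403  0.128]
 [ 0.616 -0.406  0.13 ]
 [ 0.605 -0.405  0.131]
 [ 0.523 -0.371  0.132]
 [ 0.52  -0.355  0.133]
 [ 0.52  -0.363  0.134]
 [ 0.515 -0.341  0.134]
 [ 0.517 -0.362  0.135]
 [ 0.518 -0.341  0.135]
 [ 0.604 -0.406  0.136]
 [ 0.603 -0.408  0.137]
 [ 0.52  -0.364  0.139]
 [ 0.6   -0.406  0.142]
 [ 0.592 -0.411  0.143]
 [ 0.594 -0.409  0.148]
 [ 0.585 -0.411  0.149]
 [ 0.571 -0.414  0.153]
 [ 0.561 -0.415  0.155]
 [ 0.568 -0.417  0.159]
 [ 0.573 -0.414  0.161]
 [ 0.565 -0.415  0.164]
 [ 0.562 -0.416  0.167]
 [ 0.543 -0.419  0.17 ]
 [ 0.535 -0.418  0.172]
 [ 0.54  -0.417  0.175]
 [ 0.53  -0.419  0.177]
 [ 0.529 -0.42   0.179]
 [ 0.539 -0.423  0.18 ]
 [ 0.539 -0.42   0.182]
 [ 0.531 -0.421  0.184]
 [ 0.533 -0.417  0.188]]
beaker 183 median [0.3426 0.1799 0.0688] rect [343.9 175.4] [61.9 59.8] 88.9
tipbox 409 median [ 0.3315 -0.2035  0.0557] rect [ 330.5 -204.9] [107.9  73.6] 83.0
```

View pics/c1.png

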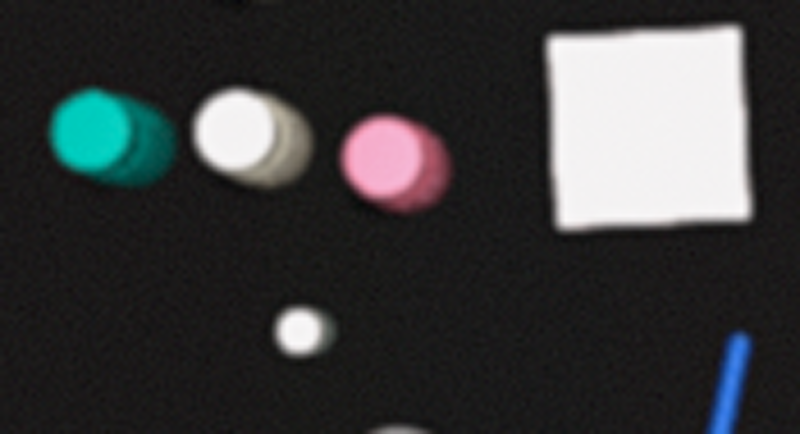

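The crop confirms it: white jar at (235,130), turquoise at (92,131), pink at (385,157), white stand at (650,127). The neighbours are 90 mm either side and the bottle is 122 mm behind. I'll close the jaws along a 45° diagonal, at z = 0.052, so the gripper body (z ≥ 0.099) clears the 85 mm neighbours.

```bash
cat >> h.py <<'E'
from scipy.spatial.transform import Rotation as R
def goto(p,yaw=None,tilt=0):
    """shift/turn from the measured pose to p, tool down, tool y along world yaw (deg)"""
    s=arm.observe(); R0=R.from_rotvec(s['ee_rot'])
    if yaw is None: R1=R0
    else:
        a=np.radians(yaw); y=np.array([np.cos(a),np.sin(a),0]); z=np.array([0,0,-1.]); 
        R1=R.from_matrix(np.stack([np.cross(y,z),y,z],1))*R.from_rotvec([tilt,0,0])
    t=(R0.inv()*R1).as_rotvec(); d=np.array(p)-s['position']
    print('turn',t.round(4),'shift after turn',R1.inv().apply(d).round(4),'before',R0.inv().apply(d).round(4))
E
python3 -c "
from h import *
goto([.5585,.2705,.2],45)"
```

```text
turn [-0.0014  0.0004  0.3595] shift after turn [-0.4234  0.0015  0.045 ] before [-0.3969 -0.1475  0.0453]
```

>>> {"fn": "arm_command", "kwargs": {"targets": [[[0, 0, 0, 0, 0, 0.18], [0, 0, 0, 0, 0, 0.18], [-0.053, 0, 0, 0, 0, 0], [-0.053, 0, 0, 0, 0, 0], [-0.053, 0, 0, 0, 0, 0], [-0.053, 0, 0, 0, 0, 0], [-0.053, 0, 0, 0, 0, 0], [-0.053, 0, 0, 0, 0, 0], [-0.053, 0, 0, 0, 0, 0], [-0.053, 0.0015, 0, 0, 0, 0]]], "jaw": 0.0918}}

```text
clock: 1.35
position: [0.5597, 0.2689, 0.2454]
ee_rot: [-1.203, -2.902, 0.001]
force: [-0.2, 1.1, -0.5]
width: 0.998
gripper_force: 0.0
```

Run:
```python
from h import *
s=arm.observe(); print(s['clock'],s['position'],s['joints'].round(2),s['force'])
goto([.5585,.2705,.052],45)
d=arm.get_image('wrist'); cv2.imwrite('pics/w1.png',d['pixels'][...,::-1])
# project all high points -> cap centre
T=np.array(d['T_tool_cam']); z=d['z_map'].astype(float); v,u=np.mgrid[:384,:512]
c=np.stack([(u-d['cx'])*z/d['fx'],(v-d['cy'])*z/d['fy'],z,np.ones_like(z)],-1)[z>0]@T.T
w=R.from_rotvec(s['ee_rot']).apply(c[:,:3])+s['position']
m=(w[:,2]>.07)&(w[:,2]<.1)&(np.hypot(w[:,0]-.5585,w[:,1]-.2705)<.035); p=w[m]
if len(p)>20:
    r=cv2.minEnclosingCircle((p[:,:2]*1000).astype(np.float32)); print(len(p),p.mean(0),r)
```

```text
1.35 [0.55968571 0.26886446 0.24543769] [-0.69  0.43  0.22  1.6  -0.1   1.13  0.34] [-0.19924039  1.07991881 -0.50593691]
turn [-0.0006 -0.0003 -0.0004] shift after turn [0.002  0.0003 0.1934] before [0.0019 0.0004 0.1934]
1674 [0.55823041 0.27198519 0.08482083] ((559.25732421875, 270.98919677734375), 23.161623001098633)
```

View pics/w1.png

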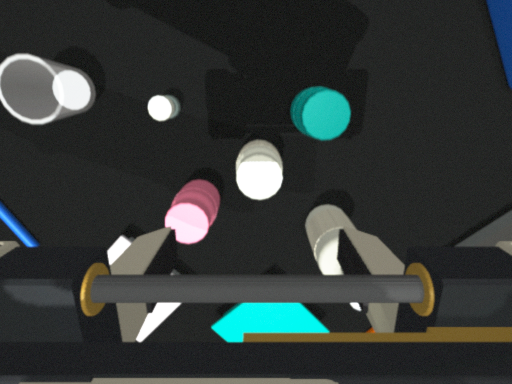

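The wrist view shows the white jar at (259,172), between pink (190,220) and turquoise (320,112). Its cap measures centre (0.559, 0.271) and radius 23 mm, which matches. Descending.

>>> {"fn": "arm_command", "kwargs": {"targets": [[[0.001, 0.001, 0.04, 0, 0, 0], [0.001, 0, 0.04, 0, 0, 0], [0, 0, 0.035, 0, 0, 0], [0, 0, 0.03, 0, 0, 0], [0, 0, 0.025, 0, 0, 0], [0, 0, 0.023, 0, 0, 0], [0, 0, 0, 0, 0, 0]]]}}

```text
clock: 2.28
position: [0.5566, 0.2718, 0.0509]
ee_rot: [-1.202, -2.9, 0.005]
force: [0.3, -0.9, 0.3]
width: 1.002
gripper_force: 0.0
```

>>> {"fn": "arm_command", "kwargs": {"targets": [[[0, 0, 0, 0, 0, 0], [0, 0, 0, 0, 0, 0], [0, 0, 0, 0, 0, 0], [0, 0, 0, 0, 0, 0], [0, 0, 0, 0, 0, 0], [0, 0, 0, 0, 0, 0]]], "jaw": 0.03, "newtons": 15}}

```text
clock: 3.02
position: [0.5584, 0.2726, 0.0531]
ee_rot: [1.203, 2.902, 0.001]
force: [0.1, 0.4, 4.3]
width: 0.56
gripper_force: 15.0
```

>>> {"fn": "arm_command", "kwargs": {"targets": [[[0, 0, -0.015, 0, 0, 0], [0, 0, -0.03, 0, 0, 0], [0, 0, -0.035, 0, 0, 0], [0, 0, -0.035, 0, 0, 0], [0, 0, -0.025, 0, 0, 0], [0, 0, 0, 0, 0, 0]]]}}

```text
clock: 3.78
position: [0.5593, 0.2728, 0.1954]
ee_rot: [1.202, 2.9, 0.005]
force: [0.5, 0.7, -2.1]
width: 0.561
gripper_force: 15.0
```

>>> {"fn": "arm_command", "kwargs": {"targets": [[[-0.0125, -0.012, 0, 0, 0, 0], [-0.025, -0.025, 0, 0, 0, 0], [-0.03, -0.03, 0, 0, 0, 0], [-0.03, -0.03, 0, 0, 0, 0], [-0.03, -0.029, 0, 0, 0, 0], [-0.025, -0.024, 0, 0, 0, 0], [-0.015, -0.014, 0, 0, 0, 0], [-0.01, -0.01, 0, 0, 0, 0], [0, 0, 0, 0, 0, 0], [0, 0, 0, 0, 0, 0]]]}}

```text
clock: 5.03
position: [0.5603, 0.0249, 0.1924]
ee_rot: [-1.201, -2.902, -0.0]
force: [-0.5, 1.1, -0.9]
width: 0.558
gripper_force: 15.0
```

Run:
```python
from h import *
s=arm.observe(); print(s['width'],s['force'],s['ee_rot'])
goto([.561,.0241,.083],45)
d=snap('scene'); cv2.imwrite('pics/s2.png',d['pixels'][...,::-1])
W=cloud(snap('top'))
```

```text
0.5579094309667019 [-0.5432515   1.11686689 -0.87913311] [-1.20105736e+00 -2.90212622e+00 -3.37963687e-04]
turn [-0.0001 -0.0008  0.0006] shift after turn [-1.000e-03 -1.000e-04  1.094e-01] before [-1.100e-03 -1.000e-04  1.094e-01]
```

View pics/s2.png

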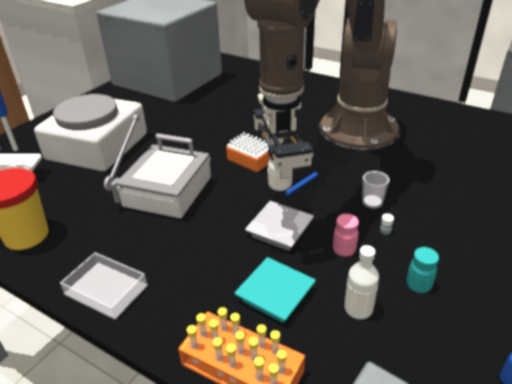

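The jar is held upright at (278,175) and nothing else has moved. Lowering onto the stand, with the last millimetres slow.

>>> {"fn": "arm_command", "kwargs": {"targets": [[[-0.001, 0, 0.025, 0, 0, 0], [0, 0, 0.03, 0, 0, 0], [0, 0, 0.025, 0, 0, 0], [0, 0, 0.015, 0, 0, 0], [0, 0, 0.008, 0, 0, 0], [0, 0, 0.003, 0, 0, 0], [0, 0, 0.002, 0, 0, 0], [0, 0, 0.0015, 0, 0, 0], [0, 0, 0, 0, 0, 0], [0, 0, 0, 0, 0, 0]]]}}

```text
clock: 6.38
position: [0.5614, 0.0232, 0.0835]
ee_rot: [1.203, 2.902, 0.0]
force: [0.1, 0.2, -2.0]
width: 0.556
gripper_force: 15.0
```

>>> {"fn": "arm_command", "kwargs": {"targets": [[[0, 0, 0.001, 0, 0, 0], [0, 0, 0.0005, 0, 0, 0], [0, 0, 0, 0, 0, 0]]]}}

```text
clock: 6.75
position: [0.5615, 0.0231, 0.0829]
ee_rot: [1.203, 2.901, 0.001]
force: [-4.2, -0.3, 13.4]
width: 0.563
gripper_force: 15.0
```

Contact: 13 N upwards. Opening, then lifting clear.

>>> {"fn": "arm_command", "kwargs": {"targets": [[[0, 0, 0, 0, 0, 0], [0, 0, 0, 0, 0, 0], [0, 0, 0, 0, 0, 0], [0, 0, 0, 0, 0, 0], [0, 0, 0, 0, 0, 0]]], "jaw": 0.0918}}

```text
clock: 7.38
position: [0.5613, 0.0232, 0.0816]
ee_rot: [-1.203, -2.902, 0.0]
force: [0.3, 0.7, -0.5]
width: 0.993
gripper_force: 0.0
```

>>> {"fn": "arm_command", "kwargs": {"targets": [[[0, 0, -0.015, 0, 0, 0], [0, 0, -0.03, 0, 0, 0], [0, 0, -0.045, 0, 0, 0], [0, 0, -0.045, 0, 0, 0], [0, 0, -0.025, 0, 0, 0], [0, 0, 0, 0, 0, 0]]]}}

```text
clock: 8.12
position: [0.5625, 0.0231, 0.2448]
ee_rot: [1.202, 2.898, 0.004]
force: [0.7, -0.4, -0.9]
width: 1.0
gripper_force: 0.0
```

Run:
```python
from h import *
W0=cloud(load('top')).reshape(-1,3) # taken before placing, arm clear of heater?
sc=cloud(snap('scene')).reshape(-1,3); tp=cloud(snap('top')).reshape(-1,3)
for n,C in(('scene',sc),('top',tp)):
    C=C[~np.isnan(C[:,0])]
    j=C[(np.hypot(C[:,0]-.561,C[:,1]-.024)<.05)&(C[:,2]>.108)&(C[:,2]<.125)]
    if len(j)>10: print(n,'jar cap',len(j),j.mean(0),j[:,2].max(),cv2.minEnclosingCircle((j[:,:2]*1000).astype(np.float32)))
    hx=np.array([np.cos(np.radians(12.8)),np.sin(np.radians(12.8)),0])
    L=C[(abs(C[:,2]-.085)<.004)&(np.hypot(C[:,0]-.595,C[:,1]+.31)<.15)]
    if len(L)>100: print(n,'lid',len(L),[np.round(q,1) for q in cv2.minAreaRect((L[:,:2]*1000).astype(np.float32))])
    H=C[(C[:,2]>.122)&(C[:,2]<.145)&(abs(C[:,0]-.52)<.07)&(C[:,1]<-.27)&(C[:,1]>-.395)]
    if len(H)>10:
        r=cv2.minAreaRect((H[:,:2]*1000).astype(np.float32)); print(n,'bar',len(H),H.mean(0),np.percentile(H[:,2],95),[np.round(q,1) for q in r])
    hy=np.array([-hx[1],hx[0],0]); o=np.array([.595,-.31,0])
    q=C-o; X=q@hx; Y=q@hy
    I=(Y<-.09)&(Y>-.13)&(C[:,2]>.1)&(C[:,2]<.22)&(abs(X)<.15)
    if I.sum()>20:
        A=np.stack([X[I],Y[I],C[I,2]],1); vx,vy,vz,x0,y0,z0=cv2.fitLine(A.astype(np.float32),cv2.DIST_HUBER,0,.001,.001).ravel()
        print(n,'index',I.sum(),'angle',np.arctan(-vz/vx),'yaw dev',vy/vx,'ctr',x0,y0,z0,'Xmin',A[:,0].min(),'zmax',A[:,2].max())
```

```text
scene jar cap 244 [0.56829055 0.02378947 0.11486736] 0.11849954334951318 ((564.583251953125, 21.792787551879883), 25.817020416259766)
scene lid 2729 [array([ 591.7, -313.3]), array([211.7, 191.1]), np.float64(11.9)]
scene bar 174 [ 0.51524482 -0.32012281  0.13271899] 0.1371165503073206 [array([ 513.8, -321.6]), array([ 16.6, 101.2]), np.float64(13.7)]
scene index 236 angle 0.53388655 yaw dev -0.0026087796 ctr -0.020970881 -0.09597055 0.1435178 Xmin -0.09220728746078224 zmax 0.18828734517425472
top lid 3725 [array([ 588.3, -316.3]), array([206.7, 192.1]), np.float64(12.8)]
top bar 180 [ 0.50926976 -0.3223797   0.13392621] 0.1374352927408587 [array([ 509.6, -323.5]), array([ 12.1, 101.8]), np.float64(13.1)]
top index 184 angle 0.5363091 yaw dev -0.0028296437 ctr -0.0583542 -0.09552802 0.164946 Xmin -0.09272415727658027 zmax 0.1886712113981679
```

Jar placed: cap top z 0.115, centre within 3 mm of the stand's centre. Index angle ≈ 0.54 rad. Bar centre ≈ (0.511, -0.3225, 0.130), heater yaw ≈ 12.9°.

```bash
python3 -c "
from h import *
goto([.511,-.3225,.245],12.9)"
```

```text
turn [ 5.000e-04 -0.000e+00  5.598e-01] shift after turn [-0.3258 -0.126  -0.003 ] before [-0.2092 -0.2797 -0.0031]
```

>>> {"fn": "arm_command", "kwargs": {"targets": [[[0, 0, 0, 0, 0, 0.14], [0, 0, 0, 0, 0, 0.14], [0, 0, 0, 0, 0, 0.14], [0, 0, 0, 0, 0, 0.14], [-0.05, -0.019, 0, 0, 0, 0], [-0.055, -0.021, 0, 0, 0, 0], [-0.055, -0.021, 0, 0, 0, 0], [-0.055, -0.021, 0, 0, 0, 0], [-0.055, -0.022, 0, 0, 0, 0], [-0.056, -0.022, 0, 0, 0, 0]]]}}

```text
clock: 9.48
position: [0.5102, -0.324, 0.2405]
ee_rot: [-1.956, -2.456, 0.0]
force: [0.7, -0.9, 0.1]
width: 1.0
gripper_force: 0.0
```

>>> {"fn": "arm_command", "kwargs": {"targets": [[[0, 0, 0, 0, 0, 0], [0, 0, 0, 0, 0, 0]]]}}

```text
clock: 9.72
position: [0.5106, -0.3222, 0.2405]
ee_rot: [-1.957, -2.454, 0.0]
force: [1.2, -0.1, 1.3]
width: 0.999
gripper_force: 0.0
```

Run:
```python
from h import *
s=arm.observe(); print(s['position'],s['joints'].round(2))
d=arm.get_image('wrist'); cv2.imwrite('pics/w2.png',d['pixels'][...,::-1])
T=np.array(d['T_tool_cam']); z=d['z_map'].astype(float); v,u=np.mgrid[:384,:512]
c=np.stack([(u-d['cx'])*z/d['fx'],(v-d['cy'])*z/d['fy'],z,np.ones_like(z)],-1)[z>0]@T.T
w=R.from_rotvec(s['ee_rot']).apply(c[:,:3])+s['position']
p=w[(w[:,2]>.127)&(w[:,2]<.142)&(np.hypot(w[:,0]-.511,w[:,1]+.3225)<.055)]
if len(p)>20: print(len(p),p.mean(0),np.percentile(p[:,2],95),cv2.minAreaRect((p[:,:2]*1000).astype(np.float32)))
goto([.511,-.3225,.131],12.9)
```

```text
[ 0.51064772 -0.32217457  0.24053752] [ 0.13  0.43  0.49  1.66 -0.22  1.11  0.91]
1631 [ 0.50994954 -0.31990762  0.13464869] 0.1365885841585254 ((510.6541748046875, -323.4761962890625), (11.865904808044434, 101.28302001953125), 13.223546981811523)
turn [-0.001  -0.0018  0.0009] shift after turn [-0.0011 -0.0005  0.1097] before [-0.0013 -0.0004  0.1097]
```

View pics/w2.png

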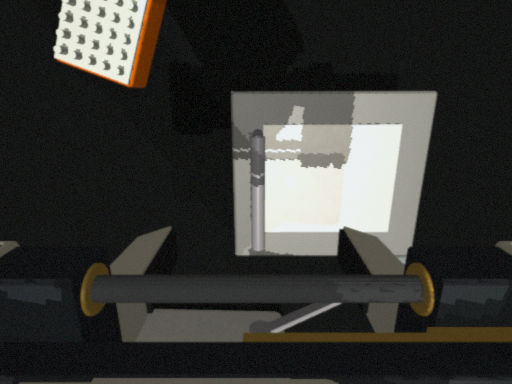

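The wrist view shows the bar running from (258,135) to (258,250), centred between the fingers. It measures (0.5107, -0.3235), 12 × 101 mm, which agrees. Descending and gripping.

>>> {"fn": "arm_command", "kwargs": {"targets": [[[-0.001, 0, 0.03, 0, 0, 0], [0, 0, 0.03, 0, 0, 0], [0, 0, 0.025, 0, 0, 0], [0, 0, 0.015, 0, 0, 0], [0, 0, 0.01, 0, 0, 0], [0, 0, 0, 0, 0, 0]]]}}

```text
clock: 10.52
position: [0.5115, -0.3232, 0.1315]
ee_rot: [-1.957, -2.457, -0.0]
force: [0.2, -0.4, 0.1]
width: 0.999
gripper_force: 0.0
```

>>> {"fn": "arm_command", "kwargs": {"targets": [[[0, 0, 0, 0, 0, 0], [0, 0, 0, 0, 0, 0], [0, 0, 0, 0, 0, 0], [0, 0, 0, 0, 0, 0], [0, 0, 0, 0, 0, 0], [0, 0, 0, 0, 0, 0], [0, 0, 0, 0, 0, 0], [0, 0, 0, 0, 0, 0], [0, 0, 0, 0, 0, 0]]], "jaw": 0.0, "newtons": 30}}

```text
clock: 11.65
position: [0.5115, -0.3237, 0.1317]
ee_rot: [1.958, 2.457, 0.0]
force: [-0.0, -0.1, -0.1]
width: 0.117
gripper_force: 30.0
```

Run:
```python
from h import *
s=arm.observe(); print(s['position'],s['width'],s['gripper_force'],s['force'])
# arc increments in tool axes (y=+heater x, z down), tool kept vertical
r=np.hypot(.165,.051); b=np.arctan2(.051,.165); a=np.linspace(0,.54,11)
y=-r*np.cos(b+a); z=-r*np.sin(b+a); print(np.stack([np.diff(y),np.diff(z)],1).round(4))
```

```text
[ 0.51149428 -0.32367765  0.13174138] 0.11736417565469273 29.999839067459106 [-0.00924133 -0.11686008 -0.07580621]
[[ 0.003  -0.0088]
 [ 0.0035 -0.0087]
 [ 0.0039 -0.0085]
 [ 0.0044 -0.0082]
 [ 0.0048 -0.008 ]
 [ 0.0052 -0.0077]
 [ 0.0056 -0.0074]
 [ 0.006  -0.0071]
 [ 0.0064 -0.0068]
 [ 0.0068 -0.0064]]
```

>>> {"fn": "arm_command", "kwargs": {"targets": [[[0, 0.0015, -0.0044, 0, 0, 0], [0, 0.0015, -0.0044, 0, 0, 0], [0, 0.0035, -0.0087, 0, 0, 0], [0, 0.0039, -0.0085, 0, 0, 0], [0, 0.0044, -0.0082, 0, 0, 0], [0, 0.0048, -0.008, 0, 0, 0], [0, 0, 0, 0, 0, 0]]]}}

```text
clock: 12.52
position: [0.5301, -0.3194, 0.1744]
ee_rot: [-1.958, -2.456, 0.001]
force: [-4.4, -1.4, -3.4]
width: 0.121
gripper_force: 30.0
```

Force is about 5.7 N, as expected from the lid spring. Continuing.

>>> {"fn": "arm_command", "kwargs": {"targets": [[[0, 0.0052, -0.0077, 0, 0, 0], [0, 0.0056, -0.0074, 0, 0, 0], [0, 0.006, -0.0071, 0, 0, 0], [0, 0.0064, -0.0068, 0, 0, 0], [0, 0.0034, -0.0032, 0, 0, 0], [0, 0.0034, -0.0032, 0, 0, 0], [0, 0, 0, 0, 0, 0], [0, 0, 0, 0, 0, 0]]]}}

```text
clock: 13.52
position: [0.5573, -0.3131, 0.2097]
ee_rot: [-1.958, -2.452, 0.003]
force: [-12.2, 1.0, 3.9]
width: 0.122
gripper_force: 30.0
```

Run:
```python
from h import *
s=arm.observe(); print(s['position'],s['width'],s['gripper_force'],s['force'])
hx=np.array([np.cos(np.radians(12.9)),np.sin(np.radians(12.9)),0]); hy=np.array([-hx[1],hx[0],0])
hinge=np.array([.5107,-.3235,0])+.165*hx; q=s['position']-hinge
print('lid by TCP',np.arctan2(s['position'][2]-.079,-(q@hx))-np.arctan2(.051,.165),np.hypot(s['position'][2]-.079,q@hx))
for n in('scene','top'):
    d=snap(n); C=cloud(d).reshape(-1,3); q=C-hinge; X=q@hx; Y=q@hy; Z=C[:,2]-.079
    I=(Y<-.085)&(Y>-.125)&(X<-.02)&(X>-.22)&(Z>.02)
    for nm,m in(('index',I),('lid',(abs(Y)<.08)&(X<-.03)&(X>-.19)&(abs(np.arctan2(Z-.006,-X)-.54)<.12))):
        if m.sum()<20: continue
        vx,vy,vz,x,y,z=cv2.fitLine(np.stack([X[m],Y[m],Z[m]],1).astype(np.float32) if nm=='index' else np.stack([X[m],0*X[m],Z[m]],1).astype(np.float32),cv2.DIST_HUBER,0,.001,.001).ravel()
        print(n,nm,m.sum(),np.arctan(-vz/vx),x,z)
    if n=='scene': cv2.imwrite('pics/s3.png',cv2.resize(d['pixels'][60:300,60:380,::-1],(800,600),interpolation=cv2.INTER_CUBIC))
    j=C[(np.hypot(C[:,0]-.561,C[:,1]-.024)<.05)&(C[:,2]>.108)&(C[:,2]<.125)]; print('jar',len(j),j.mean(0))
```

```text
[ 0.55732408 -0.31314489  0.20969617] 0.1224763276975253 29.990935027599335 [-12.18544953   0.96437845   3.87517544]
lid by TCP 0.5398379207727855 0.17557594528727857
scene index 215 0.525342 -0.09352697 0.059654802
scene lid 2909 0.5171855 -0.08972914 0.06088652
jar 244 [0.56850792 0.024018   0.11494724]
top lid 1471 0.5112581 -0.09009491 0.05818991
jar 229 [0.56077751 0.02133429 0.11429769]
```

View pics/s3.png

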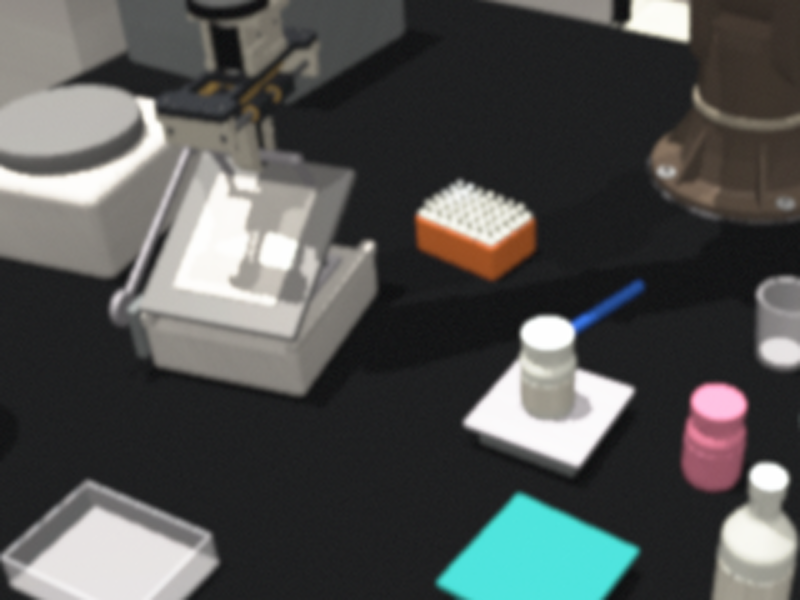

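The lid plane at (250,240) runs parallel to the index arm along (155,230): lid 0.51–0.54, index 0.525–0.54 rad. The jar stands at (547,365) on the plate. A short hold to check it is steady, then I hand in.

>>> {"fn": "arm_command", "kwargs": {"targets": [[[0, 0, 0, 0, 0, 0], [0, 0, 0, 0, 0, 0], [0, 0, 0, 0, 0, 0], [0, 0, 0, 0, 0, 0], [0, 0, 0, 0, 0, 0], [0, 0, 0, 0, 0, 0], [0, 0, 0, 0, 0, 0], [0, 0, 0, 0, 0, 0]]]}}

```text
clock: 14.62
position: [0.5573, -0.3131, 0.2097]
ee_rot: [-1.958, -2.452, 0.003]
force: [-12.7, -0.4, 3.3]
width: 0.117
gripper_force: 30.0
```

Run:
```python
from h import *
s=arm.observe(); print(s['position'],s['width'],s['gripper_force'],s['force'])
hx=np.array([np.cos(np.radians(12.9)),np.sin(np.radians(12.9)),0]); hy=np.array([-hx[1],hx[0],0])
hinge=np.array([.5107,-.3235,0])+.165*hx
C=cloud(snap('scene')).reshape(-1,3); q=C-hinge; X=q@hx; Y=q@hy; Z=C[:,2]-.079
m=(abs(Y)<.08)&(X<-.03)&(X>-.19)&(abs(np.arctan2(Z-.006,-X)-.54)<.12)
vx,vz,x,z=cv2.fitLine(np.stack([X[m],Z[m]],1).astype(np.float32),cv2.DIST_HUBER,0,.001,.001).ravel(); a=np.arctan(-vz/vx); print(m.sum(),a)
if m.sum()>1000 and abs(a-.53)<.04 and s['gripper_force']>25: print(arm.sign_off())
```

```text
[ 0.55729891 -0.31312038  0.20965749] 0.11712554190795277 29.99092161655426 [-12.65595641  -0.38408186   3.34138916]
2912 0.5156832
the job is handed in; nothing more can be done
None
```

I handed the job in at about 15 s, with no verdict returned: the jar stands on the white stand, let go of, and the gripper is still holding the lid steady at about 0.52 rad, against about 0.53 rad for the index arm.

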